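# Draw a typing plate back into its nest and clamp it

## Task

The cream well plate in the reading dock has been pushed too far in under the grey hood. Press down gently on the bare band on its top and drag it back towards the dock's front by friction until it drops fully and flat into its nest, then swing the clamp all the way across so that it lies square over the plate's edge. Never press or push on the plate with more than 20 N, or it cracks, and leave the other things on the bench alone.

Things in the scene. Friction and masses are not known exactly. Their poses are not given: they have to be found in the camera images.
- plate_mid (a point): Centre of the underside of the cream well plate (160 long x 120 wide x 8 mm thick, 0.2 to 0.35 kg) lying in the dock's channel. x runs along its length to its rear edge (hidden under the hood at first), y to its left, z up. Four lugs, 10 mm high, under it slide in the channel; when they come over their pockets the plate drops and lies flat.
- plate_band (a point): Centre of the bare band (40 mm long in x, across the plate's width, no wells) on the plate's top face, 25 mm in front of plate_mid and 8 mm above it; axes as plate_mid. Press here: a light press slips, 8 to 12 N down grips well, over 20 N may crack it. The plate is stiff; rails at its sides (4 mm play) guide it, so it cannot be gripped.
- nest (a point): Point in the dock's channel (27 mm above the bench) where plate_mid lies when seated. x points to the dock's rear, y left: drag the plate along -x, 55 to 95 mm. It starts 4 mm above nest height, climbs 5 to 6 mm more over ramps in the last 55 mm, then drops in when within about 3 mm; a stop 2 mm past the nest, 45 mm high, ends the travel. The hood (95 mm high, 174 wide) begins 125 mm behind.
- dock: White reading dock with the grey hood at its rear and the clamp on its left rail: 370 x 176 mm, origin on the bench, 100 mm behind and 27 mm below the nest; axes as the nest. Fixed to the bench.
- clamp_pivot (a point): Pivot of the swing clamp on the left rail, 15 mm in front of and 75 mm left of the nest; axes as the nest. It lies on the underside of the clamp's bar, 10.5 mm above the nest. The bar is 16 mm wide, 8 mm thick.
- clamp_post (a point): Point on the axis of the upright black round post (14 mm across, 34 mm high) on the steel clamp bar, 30 mm from the pivot, 12 mm below the post's top and 30 mm above the bar's underside. x points from the pivot along the bar. Push or pinch the post to swing the bar.
- clamp (a joint): Clamp angle (rad). 0: bar along the left rail, pointing to the rear (starts -0.5 to 0.05). Grows as the bar swings clockwise seen from above, onto the plate; 1.57 is the end stop, square across the plate's edge. Stays where left (1.5 N at the post moves it). The bar's tip is 50 mm from the pivot; it clears a seated plate by 2.5 mm but runs into the side of one not dropped.
- plate: The well plate itself; its origin is plate_mid.
- reagent_a: Bystander: small amber dropper bottle, 32 mm across, 62 mm high, beside the dock; origin at the centre of its underside.
- reagent_b: Bystander: small amber dropper bottle, 32 mm across, 62 mm high, beside the dock; origin at the centre of its underside.
- reagent_c: Bystander: small amber dropper bottle, 32 mm across, 62 mm high, beside the dock; origin at the centre of its underside.
- beaker: Bystander: glass beaker, 72 mm across, 90 mm high; origin at the centre of its underside.
- dish: Bystander: clear round dish, 90 mm across, 13 mm high; origin at the centre of its underside.
- logbook: Bystander: blue logbook lying flat, 200 x 150 x 22 mm; origin at the centre of its underside.
- spare: Bystander: spare well plate, 160 x 120 x 8 mm, lying on the logbook; origin at the centre of its underside.
- pen: Bystander: black pen lying down, 11 mm thick, 141 mm long; origin at the centre of its underside.
There are look-alikes about, which are no part of the job. What is shaped like the plate but green is not meant.

How it is judged (in metres and radians):
On the way, in this order (a step that is already met when the one before it is completed fails the run):
1. the plate lies flat and fully down in its nest (z of plate_mid in the frame of nest between -0.003 and 0.0015 m and x of plate_mid in the frame of nest between -0.006 and 0.006 m and angle between the z axis of plate_mid and the z axis of nest, either way round below 0.012 rad and value of joint clamp below 1 rad), for 0.2 s.
2. the clamp is swung across the seated plate (z of plate_mid in the frame of nest between -0.003 and 0.0015 m and x of plate_mid in the frame of nest between -0.006 and 0.006 m and angle between the z axis of plate_mid and the z axis of nest, either way round below 0.012 rad and value of joint clamp above 1.38 rad), for 0.2 s.
At the end, for the whole second after the job is handed in: The plate lies in its nest: plate_mid within 1.5 mm of the nest's height, within 6 mm of it lengthwise, and flat to 0.012 rad; the clamp stands at 1.38 rad or more; the plate is at rest (all of step 2 and linear speed of plate below 0.01 m/s); the robot touches nothing.
It fails at once if the plate is pressed or pushed with more than 22 N (contact force between any of the fingers, the arm and plate above 22 N).
It fails at once if a bystander is shifted by more than 30 mm (distance of any of reagent_a, reagent_b, reagent_c, beaker, dish, logbook, spare, pen from where it was at the start of the episode above 0.03 m).
It also fails if it takes over 70 s, if anything falls off the work surface, if the arm or the gripper's body presses on something with over 40 N, if the wrist force passes 120 N, or if a joint passes its speed limit or range.

## Robot

A 6-joint arm with a two-finger parallel gripper is mounted at the origin on the work surface. World frame = base frame: x ahead of the robot, y to its left, z up, the work surface at z = 0. Lengths are in m, angles in degrees, forces in N, time in s.
With the tool pointing down it reaches from about 0.275 to 0.725 m from the base axis. Payload 15.9 kg.
Tool frame: the origin (TCP) lies midway between the tips of the shut fingers; the grasp point (between the pads) lies 19 mm behind it; z points along the fingers, y is the line along which they close (so a half turn about z gives the same grasp; the last joint's range is limited). The gripper opens to 85 mm and grips with 20 to 120 N. Pads are 22 mm wide; open, the fingers measure 114 mm over their backs; the gripper's body (76 mm by 85 mm) begins 54 mm behind the grasp point. The pads swing forward as they close: fully open they stand 13 mm farther back than shut.
Start: joints at [73.453, 12.198, -1.971, 75.831, 0, 90], TCP at [0.142, 0.479, 0.231] pointing down, gripper open.
Joint ranges: [-170.91, 170.91], [-42.67, 98.43], [-65.05, 77.54], [-120.47, 116.71], [-90, 82.35], [-180, 180]. Speed limits (degrees/s): [108.29, 108.29, 136.94, 147.25, 180, 180].

## Interface

Orientations are given as a 3x3 rotation matrix whose columns are the frame's x, y, z axes.
In Python, from workcell import read_state, capture, camera_params, close_job gives the robot as it stands.
- The arm moves only by the tool send_rows, never from a script. Its argument "series" is a list of rows, each a list of 3 entries, a list of its own where there are three numbers: the shift along the tool's x, y, z in m, then the turn, a rotation vector about the tool's x, y, z in rad, then the gripper command: -1 is fully open, 1 is shut, values between are in proportion. A call has 1 to 8 rows; each row is the pose to reach, as a shift and turn from the pose commanded when the call began, along the tool's axes at that moment; what a row does not reach only later rows make up. A row lasts 1/12 s, in which the tool goes at most 41.7 mm and 7.16 degrees, less where a joint would pass 70% of its speed; a pose out of reach is approached as far as the arm can. A call with a gripper value outside its range is refused whole. The fingers move at their own pace and stop on an object; "force" is the grip in N (left out, the last holds). Time passes only in rows, so rows that repeat a pose let the fingers close. It gives the time, the measured TCP pose, the force, the opening and the grip force at its end, in the units of the state.
- read_state(): the state, without advancing time (a new reading comes with each control period).
- capture(name): name is "scene" or "top" or "wrist"; returns the picture (384x512x3 uint8, red, green, blue); there is no depth.
- camera_params(name): a dict with "K" (3x3 intrinsics, pixels), "rvec" (rotation vector, rad) and "tvec" (3), from world to camera coordinates, as OpenCV has them. Camera axes: x right, y down, z forward; pixel columns grow to the right and rows downward; lengths in m; the calibration is good to about 2 mm. The wrist camera is an equidistant fisheye: a pixel r from the principal point sees the ray r / f radians off the axis. A picture is of the moment at which its call begins: read the wrist's pose just before it. camera_params takes no time and is no camera call; for the wrist camera it gives the pose at the moment of the call.
- close_job(): hands the job in; it is judged then, once.
The state is a dict: "t": time; "q": joint angles; "qd": joint speeds; "joint_torque": joint torques, N m; "tool_pos": TCP position; "orientation": TCP orientation; "wrist_force": force on the tool from outside, world axes, zero at the start; "torque": the same for the moment, N m; "gripper_width": opening from 0.0 (shut) to 1.0 (fully open); "grasp_force": force on a finger pad.
Only numpy, scipy, OpenCV 4.12 (cv2) and the standard library are available. Lean on these libraries where they do the work, as an engineer would, in place of code of your own. Each camera call takes 0.05 s, during which the arm holds its last target. There are 200 camera calls.

## Working session

There is one attempt and no reset: what is moved stays moved. The work goes in short steps, Python scripts to look and compute and a tool call to move; the robot and the scene stay as the last step left them, time stands still between calls to the robot, and variables do not carry over. Pictures are saved under pics/ and viewed, at most 10 in all, crops included, and the job is handed in when it is done.

Besides the shell and the picture viewer there is one more tool, called after "Call:" in YAML: its name, and indented under it one key for each argument. send_rows: Moves the arm, as the interface text tells. Its arguments: {"type":"object","properties":{"series":{"type":"array","items":{"type":"array"}},"force":{"type":"number"}},"required":["series"]}

```bash
mkdir -p pics
python3 - <<'E'
from workcell import *
import cv2
for n in("scene","top"):
    im=capture(n); cv2.imwrite(f"pics/{n}0.png",cv2.resize(im[:,:,::-1],(800,600),interpolation=cv2.INTER_CUBIC)); cv2.imwrite(f"pics/{n}_raw.png",im[:,:,::-1])
    p=camera_params(n); print(n,p)
s=read_state(); print(s)
E
```

```text
scene {'K': array([[386.25379954,   0.        , 253.2552573 ],
       [  0.        , 386.25379954, 191.62969919],
       [  0.        ,   0.        ,   1.        ]]), 'rvec': array([ 2.3532896 ,  0.63212252, -0.21703488]), 'tvec': array([-0.45067903, -0.11765861,  1.35719731])}
top {'K': array([[418.85418146,   0.        , 267.09586857],
       [  0.        , 418.85418146, 185.70362802],
       [  0.        ,   0.        ,   1.        ]]), 'rvec': array([ 2.12628269, -2.17640471,  0.16942368]), 'tvec': array([0.03734425, 0.49932734, 1.35967749])}
{'t': 0.1, 'q': array([ 7.34533061e+01,  1.22217781e+01, -2.00605771e+00,  7.58305941e+01,
        3.50344022e-04,  8.99981987e+01]), 'qd': array([ 0.02145594, -0.05190812,  0.05580184, -0.01442342, -0.04965355,
        0.03991879]), 'joint_torque': array([ 8.86525468e-04, -6.87248111e+01,  4.87807345e+01,  1.20154975e-02,
        1.16765709e-04, -1.36556298e-05]), 'tool_pos': array([0.14230671, 0.47899239, 0.23085765]), 'orientation': array([[-9.58596906e-01,  2.84766368e-01, -2.96295388e-04],
       [ 2.84766522e-01,  9.58596409e-01, -9.75820929e-04],
       [ 6.14671364e-06, -1.01979393e-03, -9.99999480e-01]]), 'wrist_force': array([-0.19964845,  0.02777448,  0.16787209]), 'torque': array([ 0.02268006, -0.05829584, -0.023409  ]), 'grasp_force': 0.0, 'gripper_width': 0.9998274592543374}
```

View pics/scene0.png

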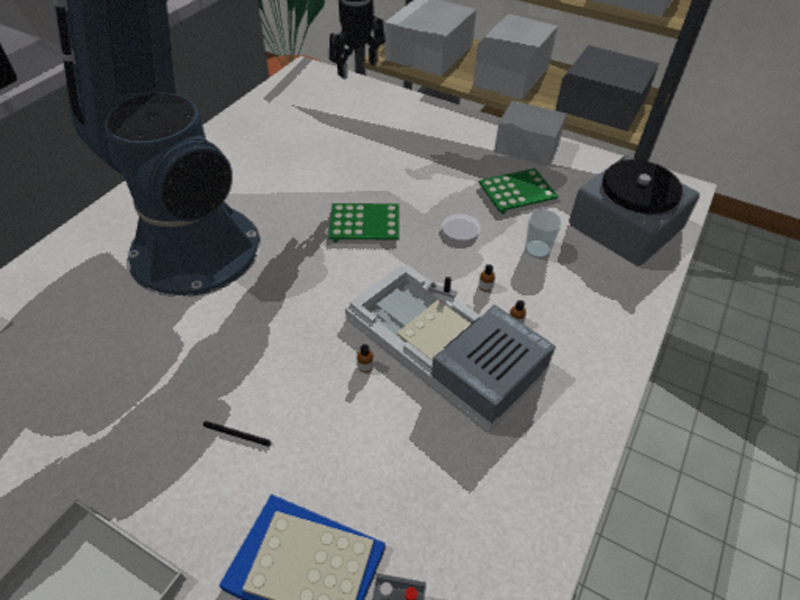

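View pics/top0.png

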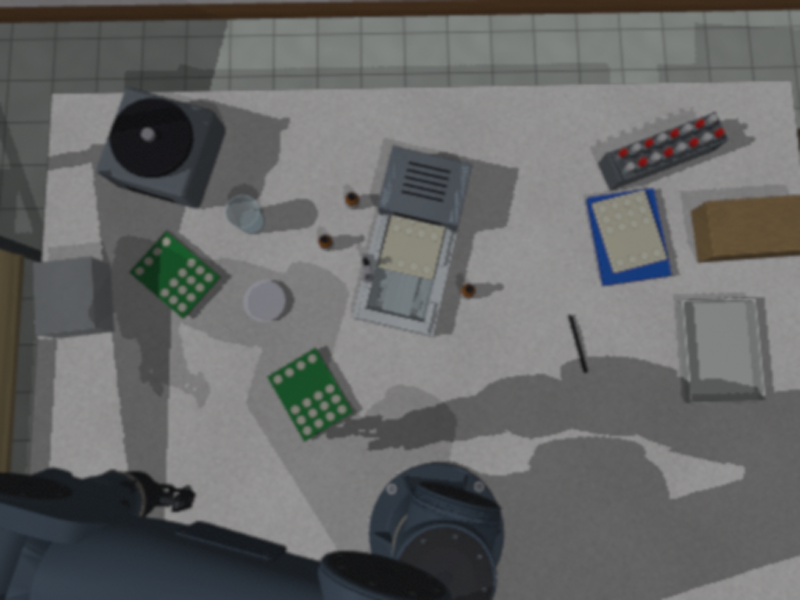

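The dock in the top view spans (355..470, 145..335). Its cream plate is at (412,247), the clamp post at about (367,260) and the front edge at (395,325). The other cream plate, at (628,230), lies on the blue logbook, so it is the spare. The green ones, at (310,393) and (176,273), are look-alikes. I'll confirm with an enlarged crop.

Run:
```python
import cv2,numpy as np
a=cv2.imread("pics/top_raw.png")[86:220,222:306]; b=cv2.imread("pics/scene_raw.png")[165:275,215:360]
a=cv2.resize(a,None,fx=4.4,fy=4.4,interpolation=cv2.INTER_CUBIC); b=cv2.resize(b,None,fx=2.9,fy=2.9,interpolation=cv2.INTER_CUBIC)
o=np.zeros((590,800,3),np.uint8);o[:a.shape[0],:a.shape[1]]=a;o[:b.shape[0],375:375+b.shape[1]]=b
cv2.imwrite("pics/crop1.png",o);print(a.shape,b.shape)
```

```text
(590, 370, 3) (319, 420, 3)
```

View pics/crop1.png

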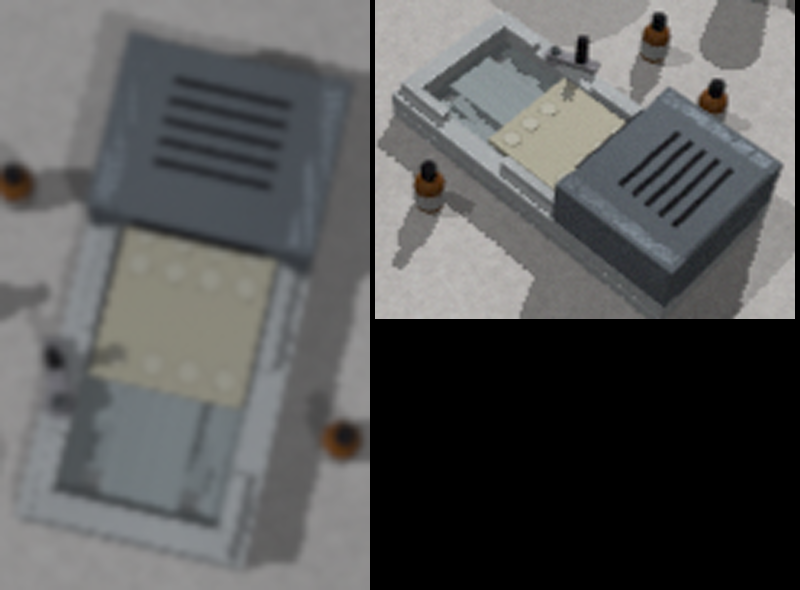

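The crop shows the cream plate, partly under the hood, with its front corners at crop (88,373) and (240,405). The post top is at (52,355), the pivot at about (62,403), the hood front corners at (90,215) and (308,268), and the dock's front edge runs (18,515)-(243,565).

```bash
cat > h.py <<'E'
import numpy as np,cv2
from workcell import *
def ray(n,uv,z,p=None):
    p=p or camera_params(n);K=p["K"];R=cv2.Rodrigues(np.array(p["rvec"]))[0];t=np.array(p["tvec"]).ravel()
    x=(np.array(uv,float)-K[:2,2])/[K[0,0],K[1,1]]
    if n=="wrist":
        r=np.hypot(*x); d=np.array([*(x/r*np.sin(r)),np.cos(r)]) if r>1e-9 else np.array([0,0,1.])
    else: d=np.array([*x,1])
    c=-R.T@t; d=R.T@d
    return c+d*(z-c[2])/d[2]
E
python3 - <<'E'
from h import *
T=lambda u,v,z:ray("top",(222+(u+.5)/4.4-.5,86+(v+.5)/4.4-.5),z)
S=lambda u,v,z:ray("scene",(215+(u-375+.5)/2.9-.5,165+(v+.5)/2.9-.5),z)
P={}
for k,f,u,v,z in[("hFL",T,90,215,.095),("hFR",T,308,268,.095),("hRR",T,350,85,.095),("hRL",T,128,35,.095),("pFL",T,88,373,.039),("pFR",T,240,405,.039),("post",T,52,355,.0795),("piv",T,62,403,.0455),("fL",T,18,515,.045),("fR",T,243,565,.045),("iL",T,55,490,.045),("iR",T,218,523,.045),
 ("S hFL",S,670,90,.095),("S hFR",S,557,185,.095),("S hRR",S,665,270,.095),("S hRL",S,780,165,.095),("S pFL",S,566,80,.039),("S pFR",S,490,150,.039),("S post",S,583,38,.0795),("S fL",S,505,12,.045),("S fR",S,395,92,.045)]:
    P[k]=f(u,v,z);print(k,P[k].round(4))
for s in("","S "):
    y=P[s+"hFL"]-P[s+"hFR"];x=(P[s+"hRL"]+P[s+"hRR"]-P[s+"hFL"]-P[s+"hFR"])/2
    print(np.linalg.norm(y),np.degrees(np.arctan2(-y[0],y[1])),np.linalg.norm(x),np.degrees(np.arctan2(x[1],x[0])))
    yaw=np.arctan2(x[1],x[0]);e=np.array([np.cos(yaw),np.sin(yaw),0])
    n=(P[s+"hFL"]+P[s+"hFR"])/2-.125*e;n[2]=.027;print("nest",n)
    for k in P:
        if k.startswith("S ")==(s!=""): d=P[k]-n;print(k,round(d@e,4),round(-d[0]*e[1]+d[1]*e[0],4))
E
```

```text
hFL [0.6613 0.1037 0.095 ]
hFR [ 0.6178 -0.0559  0.095 ]
hRR [ 0.7571 -0.0919  0.095 ]
hRL [0.7995 0.0731 0.095 ]
pFL [0.5533 0.1096 0.039 ]
pFR [ 0.5261 -0.0051  0.039 ]
post [0.5599 0.1341 0.0795]
piv [0.5295 0.1293 0.0455]
fL [0.4455 0.1633 0.045 ]
fR [ 0.4042 -0.0039  0.045 ]
iL [0.4637 0.1354 0.045 ]
iR [0.4361 0.014  0.045 ]
S hFL [0.6729 0.1008 0.095 ]
S hFR [ 0.6285 -0.0613  0.095 ]
S hRR [ 0.7536 -0.0949  0.095 ]
S hRL [0.8018 0.0673 0.095 ]
S pFL [0.5573 0.1046 0.039 ]
S pFR [ 0.5334 -0.0196  0.039 ]
S post [0.5595 0.1341 0.0795]
S fL [0.4531 0.1556 0.045 ]
S fR [ 0.4103 -0.0075  0.045 ]
0.16545462124650953 -15.251710601348933 0.14264129376760692 -13.481602120335197
nest [0.5180208  0.05303972 0.027     ]
hFL 0.1276 0.0827
hFR 0.1224 -0.0827
hRR 0.2663 -0.0852
hRL 0.269 0.0852
pFL 0.0211 0.0633
pFR 0.0214 -0.0547
post 0.0218 0.0885
piv -0.0066 0.0768
fL -0.0962 0.0903
fR -0.0974 -0.0819
iL -0.072 0.0674
iR -0.0706 -0.0571
0.16807796714824424 -15.333067184357114 0.13138876645345363 -14.766973603516199
nest [0.5298163  0.05156847 0.027     ]
S hFL 0.1258 0.084
S hFR 0.1242 -0.084
S hRR 0.2538 -0.0846
S hRL 0.259 0.0846
S pFL 0.0131 0.0583
S pFR 0.0216 -0.0679
S post 0.0077 0.0874
S fL -0.1007 0.0811
S fR -0.1005 -0.0876
```

Both cameras agree once the nest is put at about (0.527, 0.052) with yaw about -14.3°. That puts the pivot at (0.530, 0.128) with the post 30 mm from it, the clamp at about -0.43, and leaves about 93 mm of travel. I'll move above the band.

Call:
send_rows:
  series:
    - [[-0.28,-0.15,0],[0,0,-0.042],1]
    - [[-0.28,-0.15,0],[0,0,-0.042],1]
    - [[-0.28,-0.15,0],[0,0,-0.042],1]
    - [[-0.28,-0.15,0],[0,0,-0.042],1]
    - [[-0.28,-0.15,0],[0,0,-0.042],1]
    - [[-0.28,-0.15,0],[0,0,-0.042],1]
    - [[-0.28,-0.15,0],[0,0,-0.042],1]
    - [[-0.28,-0.15,0],[0,0,-0.042],1]

```text
t: 0.77
tool_pos: [0.3699, 0.253, 0.2312]
orientation: [[-0.969, 0.246, 0.0], [0.246, 0.969, -0.001], [-0.0, -0.0, -1.0]]
wrist_force: [0.9, 1.0, -0.2]
gripper_width: -0.002
grasp_force: 0.0
```

Call:
send_rows:
  series:
    - [[-0.23,-0.156,0.0],[0,0,0],1]
    - [[-0.23,-0.156,0.0],[0,0,0],1]
    - [[-0.23,-0.156,0.0],[0,0,0],1]
    - [[-0.23,-0.156,0.0],[0,0,0],1]
    - [[-0.23,-0.156,0.0],[0,0,0],1]
    - [[-0.23,-0.156,0.0],[0,0,0],1]
    - [[-0.23,-0.156,0.0],[0,0,0],1]
    - [[-0.23,-0.156,0.0],[0,0,0],1]

```text
t: 1.43
tool_pos: [0.5553, 0.0443, 0.2301]
orientation: [[-0.969, 0.248, -0.001], [0.248, 0.969, -0.001], [0.001, -0.001, -1.0]]
wrist_force: [1.6, 0.1, 0.0]
gripper_width: 0.005
grasp_force: 0.0
```

Run:
```python
from h import *
p=camera_params("wrist");im=capture("wrist");import pickle;pickle.dump(p,open("w1.pkl","wb"))
print(p,read_state()["tool_pos"],read_state()["q"])
cv2.imwrite("pics/w1.png",cv2.resize(im[:,:,::-1],(800,600),interpolation=cv2.INTER_CUBIC))
```

```text
{'K': array([[297.31863964,   0.        , 255.19791846],
       [  0.        , 297.31863964, 190.18425352],
       [  0.        ,   0.        ,   1.        ]]), 'rvec': array([-2.2746521 , -1.76766249, -0.27913702]), 'tvec': array([-0.18032593, -0.54133905,  0.21617027])} [0.55396658 0.04617601 0.23026266] [ 4.77148979e+00  1.90123177e+01  6.93095267e+00  7.79979362e+01
 -1.16286590e-02  1.90999702e+01]
```

View pics/w1.png

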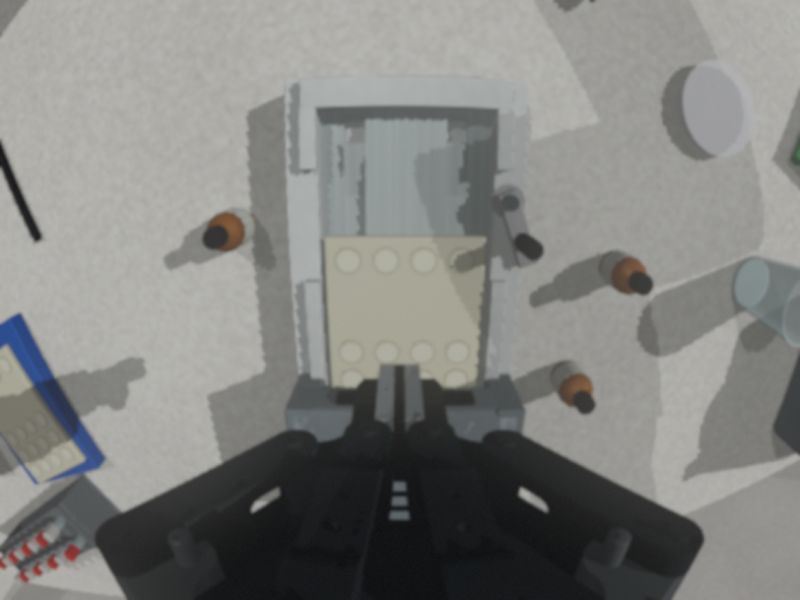

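The wrist view shows the plate's front edge at (323..486, 238), with the bare band between about rows 277 and 338. The stop's inner edge is at row 107, the pivot at (510,200) and the post top at (540,248).

Run:
```python
from h import *
import pickle
p=pickle.load(open("w1.pkl","rb"))
n=np.array([.527,.052,0]);yaw=np.radians(-14.3);e=np.array([np.cos(yaw),np.sin(yaw),0]);l=np.array([-e[1],e[0],0])
for k,u,v,z in[("pFL",486,238,.039),("pFR",323,238,.039),("pRsideL",478,388,.039),("pRsideR",331,388,.039),("iL",498,107,.045),("iR",318,107,.045),("post",540,248,.0795),("piv",510,200,.046),("bandF",405,277,.039),("bandR",405,338,.039),("fL",525,82,.045),("fR",290,80,.045)]:
    q=ray("wrist",(u*.64-.18,v*.64-.18),z,p);d=q-n;print(k,q.round(4),round(d@e,4),round(d@l,4))
```

```text
pFL [0.5549 0.1108 0.039 ] 0.0125 0.0639
pFR [ 0.5254 -0.0055  0.039 ] 0.0127 -0.0561
pRsideL [0.676  0.0811 0.039 ] 0.1372 0.065
pRsideR [ 0.6458 -0.0363  0.039 ] 0.137 -0.0562
iL [0.4634 0.1394 0.045 ] -0.0832 0.0689
iR [0.433  0.0176 0.045 ] -0.0826 -0.0566
post [0.5607 0.1397 0.0795] 0.011 0.0933
piv [0.5302 0.1328 0.046 ] -0.0169 0.0791
bandF [0.5693 0.0456 0.039 ] 0.0426 0.0042
bandR [0.6171 0.0336 0.039 ] 0.0918 0.0044
fL [0.4492 0.1632 0.045 ] -0.1029 0.0885
fR [0.4079 0.0034 0.045 ] -0.1034 -0.0766
```

The wrist view agrees with the first fix: nest about (0.527, 0.057), travel about 93 mm. I'll go over the rear half of the band and down to 9 mm above it.

Call:
send_rows:
  series:
    - [[-0.045,0.003,0.0],[0,0,0],1]
    - [[-0.045,0.003,0.03],[0,0,0],1]
    - [[-0.045,0.003,0.06],[0,0,0],1]
    - [[-0.045,0.003,0.09],[0,0,0],1]
    - [[-0.045,0.003,0.12],[0,0,0],1]
    - [[-0.045,0.003,0.15],[0,0,0],1]
    - [[-0.045,0.003,0.18],[0,0,0],1]
    - [[-0.045,0.003,0.18],[0,0,0],1]

```text
t: 2.15
tool_pos: [0.5933, 0.0408, 0.046]
orientation: [[-0.97, 0.243, -0.008], [0.243, 0.97, -0.0], [0.008, -0.002, -1.0]]
wrist_force: [-0.9, -0.8, -0.2]
gripper_width: -0.001
grasp_force: 0.0
```

Call:
send_rows:
  series:
    - [[0,0,0.0],[0,0,0],1]
    - [[0,0,0],[0,0,0],1]
    - [[0,0,0],[0,0,0],1]

```text
t: 2.4
tool_pos: [0.5986, 0.0406, 0.0536]
orientation: [[-0.97, 0.244, 0.003], [0.244, 0.97, 0.0], [-0.003, 0.001, -1.0]]
wrist_force: [-0.2, -0.0, 1.0]
gripper_width: -0.002
grasp_force: 0.0
```

Call:
send_rows:
  series:
    - [[0,0,0.001],[0,0,0],1]
    - [[0,0,0.003],[0,0,0],1]
    - [[0,0,0.005],[0,0,0],1]
    - [[0,0,0.007],[0,0,0],1]
    - [[0,0,0.008],[0,0,0],1]
    - [[0,0,0.008],[0,0,0],1]
    - [[0,0,0.008],[0,0,0],1]
    - [[0,0,0.008],[0,0,0],1]

```text
t: 3.07
tool_pos: [0.5974, 0.0402, 0.0433]
orientation: [[-0.97, 0.244, -0.0], [0.244, 0.97, -0.0], [-0.0, -0.0, -1.0]]
wrist_force: [-0.0, -0.1, 0.4]
gripper_width: -0.001
grasp_force: 0.0
```

Call:
send_rows:
  series:
    - [[0,0,0.001],[0,0,0],1]
    - [[0,0,0.002],[0,0,0],1]
    - [[0,0,0.003],[0,0,0],1]
    - [[0,0,0.003],[0,0,0],1]
    - [[0,0,0.003],[0,0,0],1]

```text
t: 3.48
tool_pos: [0.5973, 0.0402, 0.0402]
orientation: [[-0.97, 0.244, -0.0], [0.244, 0.97, -0.0], [0.0, -0.0, -1.0]]
wrist_force: [-0.1, -0.6, 0.6]
gripper_width: -0.003
grasp_force: 0.0
```

Call:
send_rows:
  series:
    - [[0,0,0.0005],[0,0,0],1]
    - [[0,0,0.001],[0,0,0],1]
    - [[0,0,0.001],[0,0,0],1]
    - [[0,0,0.001],[0,0,0],1]

```text
t: 3.82
tool_pos: [0.5973, 0.0402, 0.0393]
orientation: [[-0.97, 0.244, -0.0], [0.244, 0.97, 0.0], [0.0, 0.0, -1.0]]
wrist_force: [-0.5, -0.2, -1.2]
gripper_width: -0.002
grasp_force: 0.0
```

Call:
send_rows:
  series:
    - [[0,0,0.0005],[0,0,0],1]
    - [[0,0,0.0005],[0,0,0],1]
    - [[0,0,0.0005],[0,0,0],1]

```text
t: 4.07
tool_pos: [0.5975, 0.0402, 0.0391]
orientation: [[-0.97, 0.244, 0.0], [0.244, 0.97, 0.0], [-0.0, 0.0, -1.0]]
wrist_force: [-0.7, 0.1, 5.0]
gripper_width: 0.003
grasp_force: 2.4
```

Call:
send_rows:
  series:
    - [[0,0,0.0005],[0,0,0],1]
    - [[0,0,0.0005],[0,0,0],1]
    - [[0,0,0.0005],[0,0,0],1]

```text
t: 4.32
tool_pos: [0.5976, 0.0402, 0.039]
orientation: [[-0.97, 0.244, 0.001], [0.244, 0.97, 0.0], [-0.001, 0.0, -1.0]]
wrist_force: [-3.3, -1.4, 11.7]
gripper_width: 0.003
grasp_force: 5.9
```

Call:
send_rows:
  series:
    - [[0.001,0,0],[0,0,0],1]
    - [[0.002,0,0],[0,0,0],1]
    - [[0.004,0,0],[0,0,0],1]
    - [[0.006,0,0],[0,0,0],1]
    - [[0.008,0,0],[0,0,0],1]
    - [[0.01,0,0],[0,0,0],1]
    - [[0.01,0,0],[0,0,0],1]

```text
t: 4.9
tool_pos: [0.5884, 0.0427, 0.039]
orientation: [[-0.97, 0.244, 0.002], [0.244, 0.97, 0.0], [-0.002, 0.0, -1.0]]
wrist_force: [-0.4, -0.4, 7.7]
gripper_width: 0.004
grasp_force: 3.9
```

Call:
send_rows:
  series:
    - [[0.001,0,0.0002],[0,0,0],1]
    - [[0.003,0,0.0002],[0,0,0],1]
    - [[0.006,0,0.0002],[0,0,0],1]
    - [[0.009,0,0.0002],[0,0,0],1]
    - [[0.012,0,0.0002],[0,0,0],1]
    - [[0.015,0,0.0002],[0,0,0],1]
    - [[0.018,0,0.0002],[0,0,0],1]
    - [[0.021,0,0.0002],[0,0,0],1]

```text
t: 5.57
tool_pos: [0.5685, 0.0478, 0.039]
orientation: [[-0.97, 0.244, 0.003], [0.244, 0.97, 0.0], [-0.003, 0.001, -1.0]]
wrist_force: [3.2, -1.9, 8.7]
gripper_width: -0.0
grasp_force: 4.0
```

```bash
cat > m.py <<'E'
from h import *
import sys
# plate/wrist view, edge search: crop saved
p=camera_params("wrist");s=read_state();im=capture("wrist")
cv2.imwrite(f"pics/{sys.argv[1]}.png",cv2.resize(im[:,:,::-1],(800,600),interpolation=cv2.INTER_CUBIC))
import pickle;pickle.dump((p,s),open(sys.argv[1]+".pkl","wb"));print(s["tool_pos"],s["wrist_force"])
E
python3 m.py w2
```

```text
[0.56853682 0.04780024 0.0390111 ] [ 3.16181698 -1.93455854  8.73542549]
```

View pics/w2.png

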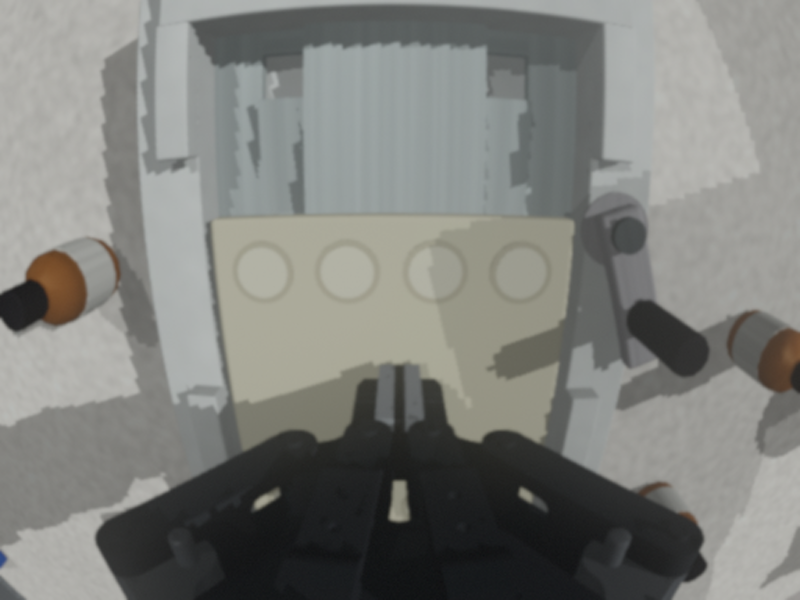

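The plate now has its front edge at row 216 (212..575) and the fingertips at (400,366). I'll check that it moved with the fingers.

Run:
```python
from h import *
import pickle
p,s=pickle.load(open("w2.pkl","rb"))
n=np.array([.527,.057,0]);yaw=np.radians(-14.3);e=np.array([np.cos(yaw),np.sin(yaw),0]);l=np.array([-e[1],e[0],0])
d=s["tool_pos"]-n;print("tcp",d@e,d@l)
for k,u,v,z in[("pFL",574,218,.039),("pFR",212,221,.039),("pF",393,215,.039),("stop",400,8,.045),("piv",628,236,.05),("posttop",680,345,.0795)]:
    q=ray("wrist",(u*.64-.18,v*.64-.18),z,p);d=q-n;print(k,q.round(4),round(d@e,4),round(d@l,4))
```

```text
tcp 0.04252215831933715 0.0013448436789980536
pFL [0.5244 0.1174 0.039 ] -0.0174 0.0578
pFR [0.4966 0.0034 0.039 ] -0.0162 -0.0595
pF [0.5105 0.0607 0.039 ] -0.0169 -0.0005
stop [0.4499 0.0781 0.045 ] -0.0799 0.0014
piv [0.5312 0.1309 0.05  ] -0.0142 0.0727
posttop [0.5561 0.1308 0.0795] 0.01 0.0788
```

Call:
send_rows:
  series:
    - [[0.002,0,0],[0,0,0],1]
    - [[0.004,0,0],[0,0,0],1]
    - [[0.006,0,0],[0,0,0],1]
    - [[0.008,0,0],[0,0,0],1]
    - [[0.008,0,0],[0,0,0],1]

```text
t: 6.03
tool_pos: [0.5605, 0.0498, 0.039]
orientation: [[-0.97, 0.244, 0.002], [0.244, 0.97, 0.0], [-0.002, 0.001, -1.0]]
wrist_force: [0.4, -0.3, 10.2]
gripper_width: 0.001
grasp_force: 4.8
```

Call:
send_rows:
  series:
    - [[0.001,0,0],[0,0,0],1]
    - [[0.002,0,0],[0,0,0],1]
    - [[0.003,0,0],[0,0,0],1]
    - [[0.003,0,0],[0,0,0],1]

```text
t: 6.37
tool_pos: [0.558, 0.0504, 0.0391]
orientation: [[-0.97, 0.244, 0.003], [0.244, 0.97, -0.0], [-0.003, 0.001, -1.0]]
wrist_force: [2.5, -0.4, 8.5]
gripper_width: -0.002
grasp_force: 4.3
```

Call:
send_rows:
  series:
    - [[0.001,0,0],[0,0,0],1]
    - [[0.002,0,0],[0,0,0],1]
    - [[0.003,0,0],[0,0,0],1]
    - [[0.004,0,0],[0,0,0],1]
    - [[0.004,0,0],[0,0,0],1]

```text
t: 6.78
tool_pos: [0.5547, 0.0514, 0.0395]
orientation: [[-0.97, 0.244, 0.004], [0.244, 0.97, -0.0], [-0.004, 0.001, -1.0]]
wrist_force: [3.7, -1.0, 10.8]
gripper_width: -0.0
grasp_force: 5.8
```

Call:
send_rows:
  series:
    - [[0.001,0,-0.0001],[0,0,0],1]
    - [[0.002,0,-0.0002],[0,0,0],1]
    - [[0.003,0,-0.0003],[0,0,0],1]
    - [[0.004,0,-0.0004],[0,0,0],1]
    - [[0.005,0,-0.0005],[0,0,0],1]
    - [[0.005,0,-0.0005],[0,0,0],1]

```text
t: 7.28
tool_pos: [0.5501, 0.0526, 0.0401]
orientation: [[-0.97, 0.244, 0.005], [0.244, 0.97, -0.0], [-0.005, 0.001, -1.0]]
wrist_force: [3.6, -1.1, 11.7]
gripper_width: -0.002
grasp_force: 6.6
```

Call:
send_rows:
  series:
    - [[0.001,0,-0.0001],[0,0,0],1]
    - [[0.002,0,-0.0002],[0,0,0],1]
    - [[0.003,0,-0.0004],[0,0,0],1]
    - [[0.004,0,-0.0005],[0,0,0],1]
    - [[0.005,0,-0.0006],[0,0,0],1]
    - [[0.006,0,-0.0008],[0,0,0],1]
    - [[0.007,0,-0.0009],[0,0,0],1]
    - [[0.007,0,-0.0009],[0,0,0],1]

```text
t: 7.95
tool_pos: [0.5434, 0.0544, 0.0411]
orientation: [[-0.97, 0.244, 0.005], [0.244, 0.97, 0.0], [-0.005, 0.001, -1.0]]
wrist_force: [3.8, -1.0, 13.6]
gripper_width: -0.001
grasp_force: 6.8
```

Call:
send_rows:
  series:
    - [[0.001,0,-0.0002],[0,0,0],1]
    - [[0.002,0,-0.0004],[0,0,0],1]
    - [[0.003,0,-0.0006],[0,0,0],1]
    - [[0.004,0,-0.0007],[0,0,0],1]
    - [[0.005,0,-0.0009],[0,0,0],1]
    - [[0.006,0,-0.001],[0,0,0],1]
    - [[0.007,0,-0.0011],[0,0,0],1]
    - [[0.007,0,-0.0011],[0,0,0],1]

```text
t: 8.62
tool_pos: [0.5365, 0.0561, 0.0421]
orientation: [[-0.97, 0.244, 0.005], [0.244, 0.97, 0.0], [-0.004, 0.001, -1.0]]
wrist_force: [4.1, -1.2, 12.6]
gripper_width: 0.002
grasp_force: 6.4
```

Call:
send_rows:
  series:
    - [[0.001,0,-0.0002],[0,0,0],1]
    - [[0.002,0,-0.0003],[0,0,0],1]
    - [[0.003,0,-0.0005],[0,0,0],1]
    - [[0.004,0,-0.0006],[0,0,0],1]
    - [[0.005,0,-0.0008],[0,0,0],1]
    - [[0.006,0,-0.0009],[0,0,0],1]
    - [[0.007,0,-0.0011],[0,0,0],1]
    - [[0.007,0,-0.0011],[0,0,0],1]

```text
t: 9.28
tool_pos: [0.5295, 0.0578, 0.0431]
orientation: [[-0.97, 0.244, 0.004], [0.244, 0.97, 0.0], [-0.004, 0.001, -1.0]]
wrist_force: [4.0, -0.4, 12.5]
gripper_width: 0.0
grasp_force: 6.1
```

Call:
send_rows:
  series:
    - [[0.001,0,-0.0002],[0,0,0],1]
    - [[0.002,0,-0.0003],[0,0,0],1]
    - [[0.003,0,-0.0005],[0,0,0],1]
    - [[0.004,0,-0.0006],[0,0,0],1]
    - [[0.005,0,-0.0008],[0,0,0],1]
    - [[0.006,0,-0.0009],[0,0,0],1]
    - [[0.007,0,-0.0011],[0,0,0],1]
    - [[0.007,0,-0.0011],[0,0,0],1]

```text
t: 9.95
tool_pos: [0.5226, 0.0595, 0.044]
orientation: [[-0.97, 0.244, 0.004], [0.244, 0.97, 0.0], [-0.004, 0.001, -1.0]]
wrist_force: [4.4, -0.2, 11.3]
gripper_width: -0.0
grasp_force: 5.7
```

Call:
send_rows:
  series:
    - [[0.001,0,-0.0001],[0,0,0],1]
    - [[0.002,0,-0.0002],[0,0,0],1]
    - [[0.003,0,-0.0003],[0,0,0],1]
    - [[0.004,0,-0.0004],[0,0,0],1]
    - [[0.005,0,-0.0005],[0,0,0],1]
    - [[0.005,0,-0.0005],[0,0,0],1]

```text
t: 10.45
tool_pos: [0.5172, 0.0608, 0.0443]
orientation: [[-0.97, 0.244, 0.003], [0.244, 0.97, 0.0], [-0.003, 0.001, -1.0]]
wrist_force: [1.0, -0.6, 9.1]
gripper_width: -0.001
grasp_force: 5.0
```

Call:
send_rows:
  series:
    - [[0.001,0,0.0001],[0,0,0],1]
    - [[0.002,0,0.0001],[0,0,0],1]
    - [[0.003,0,0.0001],[0,0,0],1]
    - [[0.004,0,0.0001],[0,0,0],1]
    - [[0.005,0,0.0001],[0,0,0],1]
    - [[0.005,0,0.0001],[0,0,0],1]

```text
t: 10.95
tool_pos: [0.5124, 0.0621, 0.0442]
orientation: [[-0.97, 0.244, 0.003], [0.244, 0.97, 0.0], [-0.003, 0.001, -1.0]]
wrist_force: [1.9, 0.3, 9.1]
gripper_width: -0.003
grasp_force: 5.1
```

Call:
send_rows:
  series:
    - [[0.001,0,0],[0,0,0],1]
    - [[0.002,0,0],[0,0,0],1]
    - [[0.003,0,0],[0,0,0],1]
    - [[0.003,0,0],[0,0,0],1]

```text
t: 11.28
tool_pos: [0.5077, 0.0627, 0.043]
orientation: [[-0.97, 0.244, -0.001], [0.244, 0.97, -0.0], [0.001, -0.0, -1.0]]
wrist_force: [-0.3, -0.4, 0.5]
gripper_width: -0.002
grasp_force: 0.0
```

Call:
send_rows:
  series:
    - [[0.001,0,0],[0,0,0],1]
    - [[0.002,0,0],[0,0,0],1]
    - [[0.002,0,0],[0,0,0],1]

```text
t: 11.53
tool_pos: [0.5059, 0.0632, 0.0431]
orientation: [[-0.97, 0.244, -0.0], [0.244, 0.97, -0.0], [0.0, -0.0, -1.0]]
wrist_force: [0.3, 0.2, -1.4]
gripper_width: 0.0
grasp_force: 0.0
```

Contact is lost, so the plate has dropped. I'll lift and look.

Call:
send_rows:
  series:
    - [[0,0,-0.02],[0,0,0],1]
    - [[0,0,-0.05],[0,0,0],1]
    - [[0,0,-0.08],[0,0,0],1]
    - [[0,0,-0.1],[0,0,0],1]
    - [[0,0,-0.12],[0,0,0],1]
    - [[0,0,-0.12],[0,0,0],1]
    - [[0,0,-0.12],[0,0,0],1]
    - [[0,0,-0.12],[0,0,0],1]

```text
t: 12.2
tool_pos: [0.5059, 0.0632, 0.1626]
orientation: [[-0.97, 0.244, -0.001], [0.244, 0.97, -0.0], [0.001, -0.0, -1.0]]
wrist_force: [-0.2, -0.3, 0.0]
gripper_width: -0.001
grasp_force: 0.0
```

```bash
python3 m.py w3
```

```text
[0.50594416 0.06315369 0.16258162] [-0.19183795 -0.30237246  0.00875734]
```

View pics/w3.png

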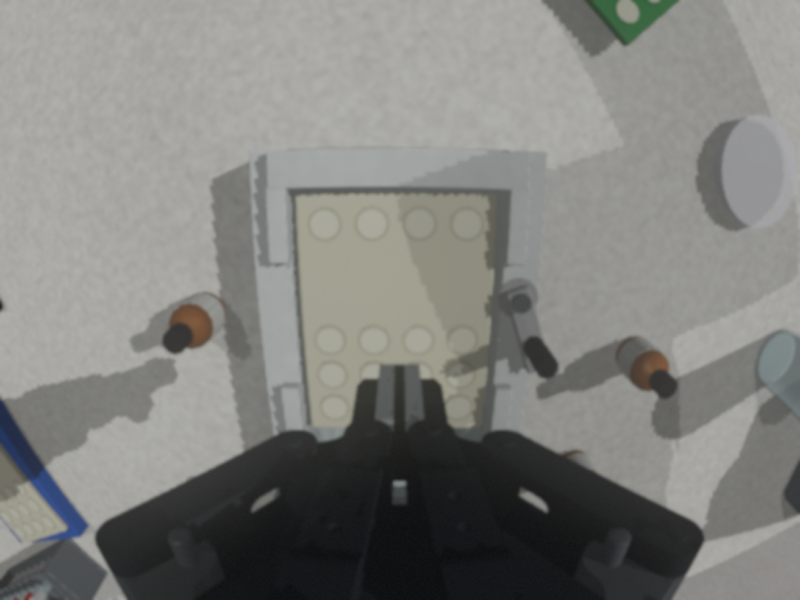

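The plate fills the channel up to the stop: front edge at row 193 (296..491), rear edge at about row 428. Pivot (520,300), post top (543,360). Next I'll check flatness through the widths.

Run:
```python
from h import *
import pickle
p,s=pickle.load(open("w3.pkl","rb"))
n=np.array([.527,.057,0]);yaw=np.radians(-14.3);e=np.array([np.cos(yaw),np.sin(yaw),0]);l=np.array([-e[1],e[0],0])
for z in(.035,.045):
  for k,u,v in[("pFL",491,194),("pFR",296,194),("pRL",478,427),("pRR",311,427)]:
    q=ray("wrist",(u*.64-.18,v*.64-.18),z,p);d=q-n;print(z,k,round(d@e,4),round(d@l,4))
for k,u,v,z in(("stop",400,188,.045),("piv",520,301,.05),("posttop",543,361,.0795),("postbase",532,335,.0455)):
    q=ray("wrist",(u*.64-.18,v*.64-.18),z,p);d=q-n;print(k,q.round(4),round(d@e,4),round(d@l,4))
```

```text
0.035 pFL -0.0772 0.0548
0.035 pFR -0.077 -0.0597
0.035 pRL 0.0818 0.0567
0.035 pRR 0.0824 -0.0602
0.045 pFL -0.0781 0.0528
0.045 pFR -0.0779 -0.0575
0.045 pRL 0.075 0.0546
0.045 pRR 0.0756 -0.058
stop [0.4493 0.0782 0.045 ] -0.0805 0.0014
piv [0.5293 0.1315 0.05  ] -0.0162 0.0727
posttop [0.556  0.1335 0.0795] 0.0092 0.0813
postbase [0.5551 0.1365 0.0455] 0.0076 0.0839
```

Length is 159 mm and width about 117 mm at z = 0.035, so the plate is seated and flat. Next I'll pinch the post at about (0.557, 0.134), with the gripper only partly open to clear the bottle.

Call:
send_rows:
  series:
    - [[-0.016,0.04,0],[0,0,-0.1],0.15]
    - [[-0.032,0.081,0],[0,0,-0.2],0.15]
    - [[-0.032,0.081,0.01],[0,0,-0.3],0.15]
    - [[-0.032,0.081,0.03],[0,0,-0.3],0.15]
    - [[-0.032,0.081,0.05],[0,0,-0.3],0.15]
    - [[-0.032,0.081,0.06],[0,0,-0.3],0.15]
    - [[-0.032,0.081,0.06],[0,0,-0.3],0.15]
    - [[-0.032,0.081,0.06],[0,0,-0.3],0.15]
  force: 20

```text
t: 12.92
tool_pos: [0.5566, 0.1337, 0.103]
orientation: [[-0.999, -0.053, -0.001], [-0.053, 0.999, -0.0], [0.001, -0.0, -1.0]]
wrist_force: [-0.0, 0.3, 1.6]
gripper_width: 0.427
grasp_force: 0.0
```

```bash
python3 m.py w4; python3 -c "
from workcell import *;s=read_state();print(s['gripper_width'],s['orientation'].round(3),s['q'])"
```

```text
[0.55655803 0.13366259 0.10295064] [-0.03456657  0.31665247  1.62299533]
0.422844953054343 [[-0.999 -0.053  0.   ]
 [-0.053  0.999  0.   ]
 [-0.     0.    -1.   ]] [ 1.35039685e+01  2.37609874e+01 -4.72930213e+00  6.14969050e+01
 -8.26973256e-04  1.04698079e+01]
```

View pics/w4.png

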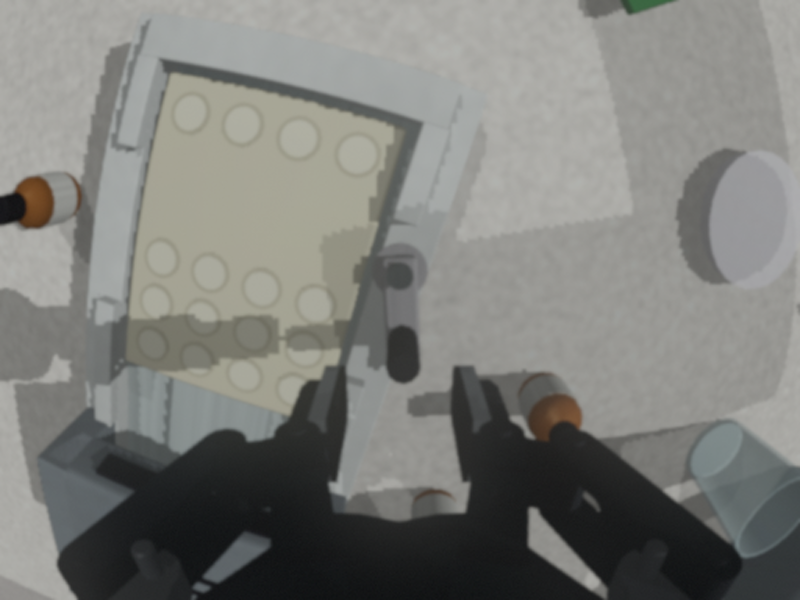

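The bar lies exactly along the tool's x axis in this view: pivot (399,272), post (403,350..378), midway between the fingers. The nearest bottle cap is at about (555,412). I'll check its clearance.

Run:
```python
from h import *
import pickle
p,s=pickle.load(open("w4.pkl","rb"));R=s["orientation"]
n=np.array([.527,.057,0]);yaw=np.radians(-14.3);e=np.array([np.cos(yaw),np.sin(yaw),0]);l=np.array([-e[1],e[0],0])
for k,u,v,z in(("bottle shoulder",555,415,.04),("bottle base",541,388,.005),("post",403,367,.0795),("piv",399,274,.05)):
    q=ray("wrist",(u*.64-.18,v*.64-.18),z,p);print(k,q.round(4),"tool",(R.T@(q-s["tool_pos"])).round(4),"dock",(q-n)@e,(q-n)@l)
```

```text
bottle shoulder [0.6065 0.2212 0.04  ] tool [-0.0546  0.0848  0.0629] dock 0.03648863484618861 0.1787341945956569
bottle base [0.6088 0.2234 0.005 ] tool [-0.0571  0.0869  0.0979] dock 0.03817837557831599 0.18144481546591787
post [0.5604 0.1357 0.0795] tool [-0.004   0.0018  0.0234] dock 0.012968334368761637 0.08447432759147744
piv [0.5303 0.1324 0.05  ] tool [0.0262 0.0002 0.053 ] dock -0.015434891223400698 0.07392029735597462
```

The bottle is well clear. Post offset is (-3, +1.5) mm. Descend and pinch.

Call:
send_rows:
  series:
    - [[-0.003,0.001,0.015],[0,0,0],0.15]
    - [[-0.003,0.001,0.03],[0,0,0],0.15]
    - [[-0.003,0.001,0.04],[0,0,0],0.15]
    - [[-0.003,0.001,0.048],[0,0,0],0.15]
    - [[-0.003,0.001,0.048],[0,0,0],0.15]
    - [[-0.003,0.001,0.048],[0,0,0],0.15]
    - [[-0.003,0.001,0.048],[0,0,0],0.15]

```text
t: 13.55
tool_pos: [0.5604, 0.1352, 0.0561]
orientation: [[-0.999, -0.053, 0.001], [-0.053, 0.999, 0.0], [-0.001, 0.0, -1.0]]
wrist_force: [0.2, -0.2, -0.0]
gripper_width: 0.424
grasp_force: 0.0
```

Call:
send_rows:
  series:
    - [[0,0,0],[0,0,0],0.5]
    - [[0,0,0],[0,0,0],0.7]
    - [[0,0,0],[0,0,0],0.8]
    - [[0,0,0],[0,0,0],0.8]
    - [[0,0,0],[0,0,0],0.8]
    - [[0,0,0],[0,0,0],0.8]
  force: 20

```text
t: 14.05
tool_pos: [0.5604, 0.1352, 0.0558]
orientation: [[-0.999, -0.053, 0.001], [-0.053, 0.999, 0.0], [-0.001, 0.0, -1.0]]
wrist_force: [-0.3, 0.3, 7.2]
gripper_width: 0.154
grasp_force: 20.2
```

Pinched, with the bar along the tool axis, so the clamp is at about -0.30. I'll loosen to a 16 mm cage and swing about the pivot, 30 mm along +x.

Call:
send_rows:
  series:
    - [[0.0002,-0.003,0],[0,0,0.1],0.62]
    - [[0.0006,-0.006,0],[0,0,0.2],0.62]
    - [[0.0013,-0.0089,0],[0,0,0.3],0.62]
    - [[0.0024,-0.0117,0],[0,0,0.4],0.62]
    - [[0.0037,-0.0144,0],[0,0,0.5],0.62]
    - [[0.0052,-0.0169,0],[0,0,0.6],0.62]
    - [[0.0071,-0.0193,0],[0,0,0.7],0.62]
    - [[0.0091,-0.0215,0],[0,0,0.8],0.62]

```text
t: 14.72
tool_pos: [0.5527, 0.1131, 0.0556]
orientation: [[-0.73, 0.683, 0.001], [0.683, 0.73, 0.0], [-0.001, 0.001, -1.0]]
wrist_force: [3.4, 0.9, 0.2]
gripper_width: 0.194
grasp_force: 1.3
```

Call:
send_rows:
  series:
    - [[0.0002,-0.003,0],[0,0,0.1],0.62]
    - [[0.0006,-0.006,0],[0,0,0.2],0.62]
    - [[0.0013,-0.0089,0],[0,0,0.3],0.62]
    - [[0.0024,-0.0117,0],[0,0,0.4],0.62]
    - [[0.0037,-0.0144,0],[0,0,0.5],0.62]
    - [[0.0052,-0.0169,0],[0,0,0.6],0.62]
    - [[0.0071,-0.0193,0],[0,0,0.7],0.62]
    - [[0.0091,-0.0215,0],[0,0,0.8],0.62]

```text
t: 15.38
tool_pos: [0.5311, 0.1035, 0.0555]
orientation: [[-0.019, 1.0, 0.001], [1.0, 0.019, 0.0], [0.0, 0.001, -1.0]]
wrist_force: [1.8, 1.2, 1.3]
gripper_width: 0.191
grasp_force: 0.9
```

Call:
send_rows:
  series:
    - [[0.0002,-0.003,0],[0,0,0.1],0.62]
    - [[0.0006,-0.006,0],[0,0,0.2],0.62]
    - [[0.001,-0.0085,0],[0,0,0.26],0.62]
    - [[0.001,-0.0095,0],[0,0,0.26],0.62]
    - [[0.001,-0.0095,0],[0,0,0.26],0.62]
    - [[0.001,-0.0095,0],[0,0,0.26],0.62]

```text
t: 15.88
tool_pos: [0.5229, 0.1044, 0.0557]
orientation: [[0.234, 0.972, 0.003], [0.972, -0.234, 0.0], [0.001, 0.003, -1.0]]
wrist_force: [9.8, 1.3, -5.1]
gripper_width: 0.189
grasp_force: 4.8
```

There's 10 N of resistance with the tool square, so the end stop is reached. Open a little and lift off.

Call:
send_rows:
  series:
    - [[0,0.001,0],[0,0,0],0.4]
    - [[0,0.001,0],[0,0,0],0.4]
    - [[0,0.001,0],[0,0,0],0.4]
    - [[0,0.001,-0.02],[0,0,0],0.4]
    - [[0,0.001,-0.05],[0,0,0],0.4]
    - [[0,0.001,-0.08],[0,0,0],0.4]
    - [[0,0.001,-0.11],[0,0,0],0.4]
    - [[0,0.001,-0.12],[0,0,0],0.4]

```text
t: 16.55
tool_pos: [0.5234, 0.1043, 0.1793]
orientation: [[0.234, 0.972, 0.004], [0.972, -0.234, 0.001], [0.002, 0.004, -1.0]]
wrist_force: [0.6, 0.8, 0.6]
gripper_width: 0.298
grasp_force: 0.0
```

Call:
send_rows:
  series:
    - [[-0.03,0,0],[0,0,0],0.4]
    - [[-0.06,0,0],[0,0,0],0.4]
    - [[-0.06,0,0],[0,0,0],0.4]
    - [[-0.06,0,0],[0,0,0],0.4]

```text
t: 16.88
tool_pos: [0.5078, 0.0447, 0.1751]
orientation: [[0.236, 0.972, -0.0], [0.972, -0.236, -0.0], [-0.0, -0.0, -1.0]]
wrist_force: [-0.2, -0.0, 0.0]
gripper_width: 0.301
grasp_force: 0.0
```

```bash
python3 m.py w5
```

```text
[0.50776319 0.04470061 0.17507906] [-0.24215029 -0.04985756  0.00188175]
```

View pics/w5.png

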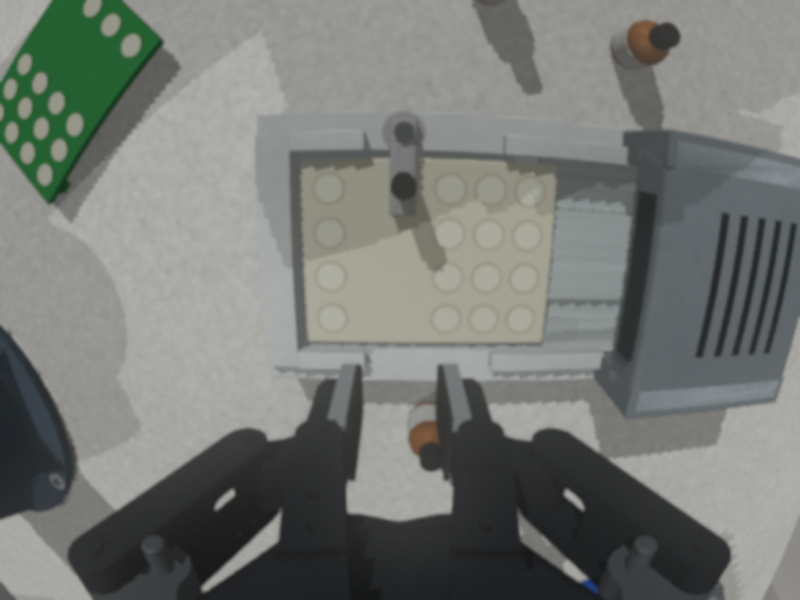

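The clamp bar runs from (404,130) to (403,213), square across the edge of the seated plate. The bottles stand, and the gripper is clear, so I'm handing the job in.

```bash
python3 -c "
from workcell import *
print(close_job())"
```

```text
the job is handed in; nothing more can be done
None
```

The plate is down and flat in its nest, the clamp is swung to its end stop square across the plate's edge, and the job is handed in; the highest press reading on the plate was 13.6 N, and no bystander was touched.

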